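Twist-lock a rod holder into the bench apparatus rail

TASK

Fit the loose rod holder into the slot of the apparatus rail, about midway between the two holders already fitted there: lower its spring nut lengthwise through the slot, press it down against its spring just until the nut is below the channel's lips, and turn it a quarter turn clockwise (seen from above) so that it stands square across the channel. Then let the spring lift it until its grooves have caught under both lips, let go and leave it standing locked and upright. Never force it: no more than 25 N between holder and rail, and leave the glassware, the brush and the plain nuts where they are.

Things in the scene. Friction and masses are not known exactly. Their poses are not given: they have to be found in the camera images.
- rail_base: Two black iron feet fixed to the bench, carrying the rail: a grey metal strut channel 41 mm wide and high, 340 mm long, slot up. Origin on the bench under the rail's middle; y along the channel, x across. Like holders are fitted at y = -105 and +105 mm, 49 mm above its top. Levelling screws set its height anew each time, NOT in this pose: its top is level, 57 to 87 mm above the bench; feel for it.
- slot_mid (a point): Point of the feet's frame (same axes), 72 mm above the bench in the slot's centre plane: the middle of the channel top's possible heights, not its true height. Slot 22 mm wide, open along the whole length; each lip folds down 7.5 mm, 2.5 mm thick (11 to 13.5 mm off centre). Inside, the channel is 36 mm wide; its floor is 38.5 mm below its top.
- holder_mid (a point): Centre of the hexagonal steel coupling of the loose rod holder (about 150 g), which stands upright in a hole of the fittings block. z up, x along its nut's long side. Coupling 19 mm across flats, 40 mm long (20 mm up and down from here); its flats face +-y and 30 degrees either side of +-x. A 10 mm stud joins it to the nut.
- holder_nut (a point): Centre of the nut's underside, 44 mm below holder_mid, same axes. Nut 34 mm long (x), 19 wide (y), 10 thick. Two grooves across its top (along y), 2.5 mm deep, 9.75 to 14.75 mm off centre, take the lips. Corners +x-y and -x+y are cut back: under the lips it turns only clockwise from above and stops at the walls some 6 degrees past 90. Caught, it can be tugged lightly and does not come.
- holder_foot (a point): Where the coil spring's 16 mm foot hangs when free, 25 mm under the nut. Spring 4 N per mm, solid after 7.5 mm (30 N). With the foot just touching the channel floor the nut is already in the slot; from about 16 N it is below the lips; 18 to 20 N is right for turning; caught, 6 N remain.
- block: Plywood fittings block 180 x 70 x 36 mm (x, y, z), fixed; origin at the centre of its underside. Three 22 mm holes on its x axis at -55, 0 and +55 mm; the rod holder's spring hangs in one of them with the nut lying on the block's top, the plain nuts lie over the other two.
- plain_nut0: Plain channel nut, 34 x 19 x 10 mm, no stud, lying on the block over a hole; origin at the centre of its underside. Leave alone.
- plain_nut1: As plain_nut0.
- reagent_bottle: Clear reagent bottle, 68 mm wide, 150 mm high, white cap; origin at its underside. Leave alone.
- beaker: Glass beaker, 70 mm wide, 90 mm high; origin at its underside. Leave alone.
- flask: Small conical glass flask with a cork, 68 mm wide, 98 mm high; origin at its underside. Leave alone.
- dish: White porcelain dish, 90 mm wide, 22 mm high; origin at its underside. Leave alone.
- brush: Test-tube brush lying on the bench, 200 mm long along x, bristles 24 mm thick; origin on the bench under its middle. Leave alone.
Mind the look-alikes: they are no part of the job. Of the things like the part that bears holder_mid, leave any that is purple or yellow; of the rest the smaller one is meant.

How it is judged:
By the outcome, as a careful person would: the job done as asked, in the order asked, and still so for the second after the job is handed in, with the robot touching nothing.
It also fails if it takes over 48 s, if anything falls off the work surface, if the arm or the gripper's body presses on something with over 40 N, if the wrist force passes 120 N, or if a joint passes its speed limit or range.

ROBOT

A 7-joint arm with a two-finger parallel gripper is mounted at the origin on the work surface. World frame = base frame: x ahead of the robot, y to its left, z up, the work surface at z = 0. Lengths are in mm, angles in rad, forces in N, time in s.
With the tool pointing down it reaches from about 400 to 900 mm from the base axis. Payload 5.6 kg.
Tool frame: the origin (TCP) lies midway between the tips of the shut fingers; the grasp point (between the pads) lies 19 mm behind it (robot.hold_point_z is the distance from the TCP to the grasp point, in mm); x points along the fingers, z is the direction in which the jaws open and shut, and the axes are right-handed (so a half turn about x gives the same grasp; the last joint's range is limited). The gripper opens to 92 mm and grips with 3 to 60 N. Pads are 20 mm wide; open, the fingers measure 128 mm over their backs; the gripper's body (75 mm by 189 mm) begins 69 mm behind the grasp point.
Start: joints at [-1.248, 0.468, -0.012, 1.603, 0.006, 1.071, -0.056], TCP at [232.544, 606.986, 214.592] pointing down, gripper open.
Joint ranges: [-2.53, 2.53], [-0.31, 2.02], [-1.57, 1.55], [0.28, 2.44], [-1.29, 4.43], [0.15, 1.84], [-2.92, 2.92]. Speed limits (rad/s): [2.57, 2.57, 3.14, 3.14, 3.14, 3.14, 3.14].

INTERFACE

Orientations are given as a unit quaternion [w, x, y, z].
In Python, from workcell import robot gives the robot as it stands. The module is installed in compiled form; this text tells all that it offers.
- The arm moves only by the tool send_rows, never from a script. Its argument "commands" is a list of rows, each a list of 7 numbers: the shift along the tool's x, y, z in m, then the turn, a rotation vector about the tool's x, y, z in rad, then the gripper's target within -1 to 1 (fully open at 1, half-way at 0, shut at -1). In form: [[dx, dy, dz, ax, ay, az, gripper], ...]. A call has 1 to 20 rows; each row is the pose to reach, as a shift and turn from the pose measured when the call began, along the tool's axes at that moment; what a row does not reach only later rows make up. A row lasts 1/8 s, in which the tool goes at most 62.5 mm and 10.7 degrees, less where a joint would pass 70% of its speed; a pose out of reach is approached as far as the arm can. A call with a gripper value outside its range is refused whole. The fingers move at their own pace and stop on an object; "force" is the grip in N (left out, the last holds). Time passes only in rows, so rows that repeat a pose let the fingers close. It gives the time, the measured TCP pose, the force and the opening at its end, in the units of the state.
- robot.get_state(): the state, without advancing time (a new reading comes with each control period).
- robot.capture(name): name is "scene" or "side" or "wrist"; returns a dict with "img" (480x640x3 uint8, red, green, blue), "K" (3x3 intrinsics, pixels), "R" (3x3) and "t" (3): a world point X has camera coordinates R X + t. Camera axes: x right, y down, z forward; pixel columns grow to the right and rows downward; lengths in mm; the calibration is good to about 2 mm. A picture is of the moment at which its call begins. There is no depth.
- robot.close_job(): hands the job in, once; it reports no verdict.
Trained networks look in the newest picture that a camera, given by its name, has taken for a name from the list of things; names that differ only in an ending like _2 or _b are one class to them, and where a whole thing is asked for, a point or a joint stands for the part that bears it (a point fixed in the world has none). Each returns a list of dicts, best first, with "confidence" (0 to 1); they miss things now and then, are a little off and sometimes report something else, mostly with a low value. They report only what shows in the picture. A call takes as long as a camera call. They do not tell look-alikes from the thing itself.
- robot.masks_of(camera, target): "pixels" (480x640 bool, what is visible of it).
- robot.pinpoint(camera, target): "at" ([x, y, z] in mm, in the coordinates of the camera as it stood for that picture, good to about 4 mm: a listed point, or the origin of a listed thing).
The state is a dict: "time_s": time; "joint_positions": joint angles; "joint_vel": joint speeds; "joint_efforts": joint torques, N m; "ee_pos": TCP position; "tool_rot": TCP orientation; "contact_force": force on the tool from outside, world axes, zero at the start; "ft_torque": the same for the moment, N m; "width": opening from 0.0 (shut) to 1.0 (fully open).
Only numpy, scipy, OpenCV 4.12 (cv2) and the standard library are available. Lean on these libraries where they do the work, as an engineer would, in place of code of your own. Each camera call takes 0.05 s, during which the arm holds its last target.

## Working session

There is one attempt and no reset: what is moved stays moved. The work goes in short steps, Python scripts to look and compute and a tool call to move; the robot and the scene stay as the last step left them, time stands still between calls to the robot, and variables do not carry over. Pictures are saved under pics/ and viewed, and the job is handed in when it is done.

Besides the shell and the picture viewer there is one more tool, called as name(argument=value, ...) on one line, values as JSON. send_rows: Moves the arm, as the interface text tells. Its arguments: {"type":"object","properties":{"commands":{"type":"array"},"force":{"type":"number"}},"required":["commands"]}

```bash
mkdir -p pics; ls; python3 - <<'E'
from workcell import robot
import cv2
s=robot.get_state()
for k,v in s.items(): print(k,v)
print(robot.hold_point_z)
for c in ["scene","side","wrist"]:
    d=robot.capture(c); cv2.imwrite(f"pics/{c}0.png",d["img"][:,:,::-1]); print(c,d["K"].tolist(),d["R"].round(3).tolist(),d["t"].round(1).tolist())
E
```

```text
pics
time_s 0.0
joint_positions [-1.24800301  0.46837941 -0.01161831  1.60356478  0.00599289  1.07139213
 -0.05629944]
joint_vel [ 0.00026097  0.00095874 -0.0012086  -0.00042975  0.00056327 -0.00066507
  0.00080817]
joint_efforts [ 1.52466131e-03 -5.20554399e+01 -1.19409754e-02 -2.43754971e+01
 -5.66281902e-02  1.68658106e-02  1.57242948e-04]
ee_pos [232.35448268 606.45978089 213.66325118]
tool_rot [ 0.58213494 -0.40107846  0.58308565  0.40033249]
contact_force [-0.09571117 -0.3354414   0.42314768]
ft_torque [ 0.01342496  0.02788975 -0.0283038 ]
width 1.0000940174549207
18.700000000000003
scene [[567.3156243121219, 0.0, 325.0417728597352], [0.0, 567.3156243121219, 238.30501835771457], [0.0, 0.0, 1.0]] [[0.656, 0.755, -0.014], [0.621, -0.549, -0.56], [-0.43, 0.358, -0.829]] [-362.9, -317.4, 1542.0]
side [[598.4773866402711, 0.0, 318.8866878031381], [0.0, 598.4773866402711, 233.1184105916857], [0.0, 0.0, 1.0]] [[1.0, -0.022, -0.007], [-0.02, -0.657, -0.753], [0.011, 0.753, -0.658]] [-552.3, 92.5, 1504.7]
wrist [[408.29743253411687, 0.0, 317.7795438193367], [0.0, 408.29743253411687, 244.5454989804355], [0.0, 0.0, 1.0]] [[0.357, 0.934, -0.003], [0.898, -0.342, 0.276], [0.257, -0.101, -0.961]] [-648.7, -32.4, 391.8]
```

View pics/scene0.png

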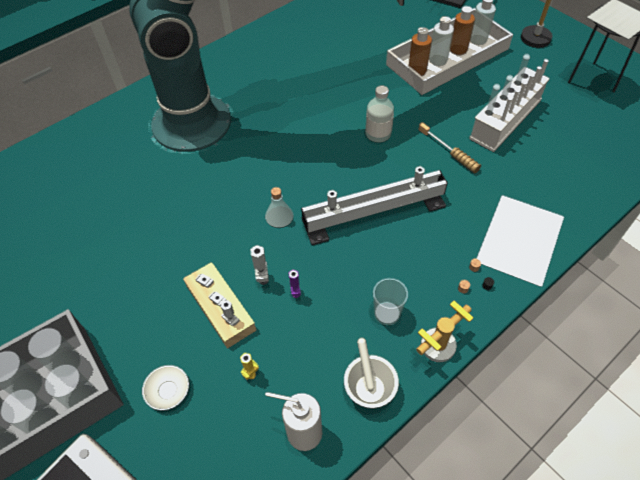

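View pics/side0.png

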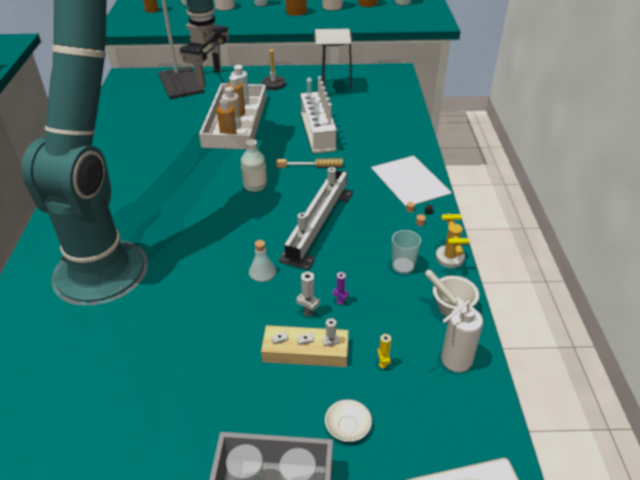

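View pics/wrist0.png

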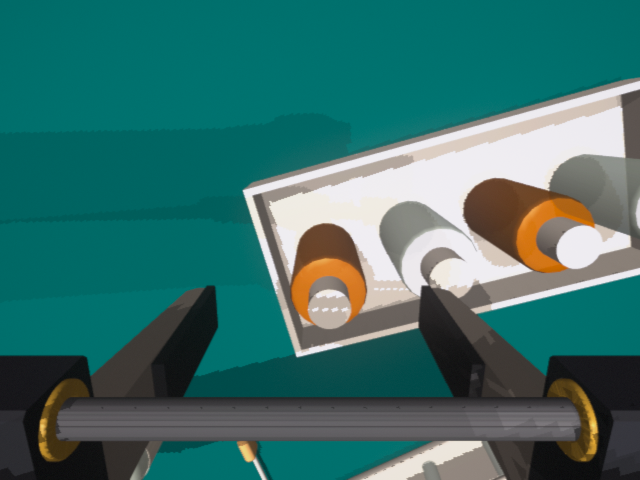

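Candidates for the holder in the scene picture are: grey in the block (228,312), a larger grey one on the bench (259,265), purple (295,283), yellow (250,367), and the two fitted on the rail at (332,200) and (420,177). By the description I choose the smaller grey one in the block at (228,312).

```bash
cat > h.py <<'E'
from workcell import robot
import numpy as np, cv2
np.set_printoptions(suppress=True,precision=2)
def cap(c,name=None):
    d=robot.capture(c)
    if name: cv2.imwrite(f"pics/{name}.png",d["img"][:,:,::-1])
    return d
def w(d,p): return d["R"].T@(np.array(p)-d["t"])
def px(d,X):
    c=d["R"]@np.array(X)+d["t"]; q=d["K"]@c; return q[:2]/q[2]
def tri(ds,uvs):
    A=[];b=[]
    for d,uv in zip(ds,uvs):
        o=-d["R"].T@d["t"]; v=d["R"].T@np.linalg.inv(d["K"])@np.array([uv[0],uv[1],1.]); v/=np.linalg.norm(v)
        P=np.eye(3)-np.outer(v,v); A.append(P); b.append(P@o)
    return np.linalg.lstsq(np.vstack(A),np.hstack(b),rcond=None)[0]
E
python3 - <<'E'
from h import *
for c in ["scene","side"]:
    d=cap(c)
    im=d["img"][:,:,::-1]
    for t in ["holder_mid","holder_nut","rail_base","slot_mid","block","plain_nut0","reagent_bottle","beaker","flask","dish","brush"]:
        for r in robot.pinpoint(c,t):
            if r["confidence"]>.2: print(c,t,round(r["confidence"],2),w(d,r["at"]),px(d,w(d,r["at"])))
    crop=im[240:400,160:340] if c=="scene" else im[250:390,240:410]
    cv2.imwrite(f"pics/{c}crop.png",cv2.resize(crop,None,fx=4,fy=4,interpolation=cv2.INTER_CUBIC)[:600])
E
```

```text
scene holder_mid 0.78 [ 683.21 -306.85   69.46] [247.5  362.31]
scene holder_mid 0.74 [ 597.83 -123.02   63.61] [294.1  279.13]
scene holder_mid 0.64 [ 571.67 -272.     82.95] [227.28 308.75]
scene holder_mid 0.6 [ 522.91 -154.57   89.25] [259.08 258.37]
scene holder_nut 0.92 [ 517.79 -151.27   36.01] [261.57 268.99]
scene holder_nut 0.55 [ 679.85 -310.07   25.65] [248.01 370.54]
scene holder_nut 0.52 [ 568.57 -273.69   33.27] [229.52 319.2 ]
scene holder_nut 0.48 [ 600.33 -123.45   23.02] [295.8  289.44]
scene rail_base 0.86 [550.14 155.04  -1.36] [372.86 213.1 ]
scene slot_mid 0.71 [551.52 152.32  72.17] [374.2  194.95]
scene block 0.71 [ 514.57 -264.1     1.14] [220.85 306.05]
scene block 0.3 [ 571.67 -270.74   79.39] [228.08 309.19]
scene plain_nut0 0.54 [ 461.78 -258.6    39.25] [205.82 279.85]
scene plain_nut0 0.41 [ 515.73 -263.48   38.09] [218.49 298.16]
scene reagent_bottle 0.97 [365.32 349.72   0.36] [377.88 131.92]
scene reagent_bottle 0.39 [529.58 439.57   1.54] [447.02 149.09]
scene beaker 0.8 [760.56  -8.55   1.4 ] [385.59 312.54]
scene flask 0.93 [410.43 -21.46  -4.45]
[... 926 characters left out ...]
side block 0.89 [ 518.73 -267.31   -1.03] [306.14 351.31]
side plain_nut0 0.54 [ 519.22 -268.3    40.57] [305.95 339.56]
side plain_nut0 0.54 [ 461.41 -258.38   38.75] [279.12 337.05]
side reagent_bottle 0.64 [370.09 348.    -0.08] [254.72 184.59]
side beaker 0.9 [762.38  -6.57   0.31] [402.21 265.42]
side flask 0.98 [411.44 -16.85  -3.6 ] [262.76 272.28]
side flask 0.53 [ 515.5  -268.04   -2.84] [304.69 352.12]
side flask 0.52 [ 570.07 -270.56   79.31] [329.8  328.14]
side dish 0.59 [ 462.43 -262.19   39.27] [279.54 338.28]
side dish 0.56 [ 598.41 -448.27   -1.45] [347.26 424.85]
side brush 0.59 [ 457.8  -262.62   37.64] [277.42 338.97]
side brush 0.56 [530.14 443.65   2.47] [308.5  164.42]
```

View pics/scenecrop.png

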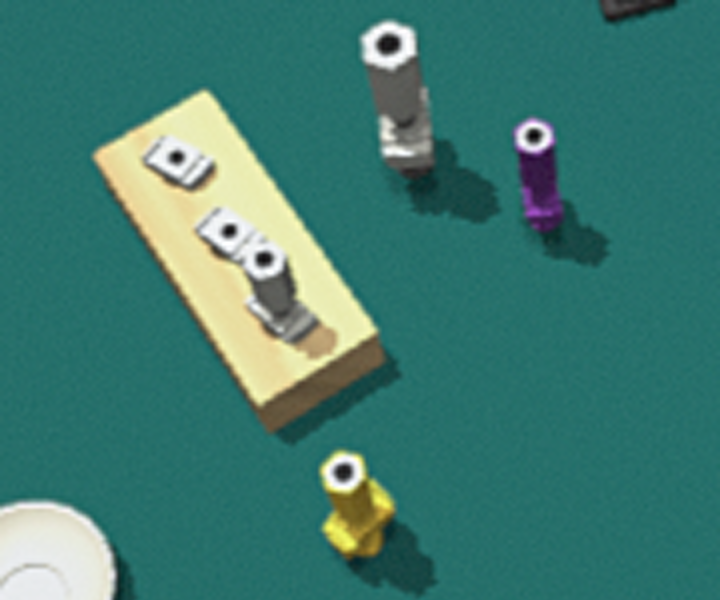

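View pics/sidecrop.png

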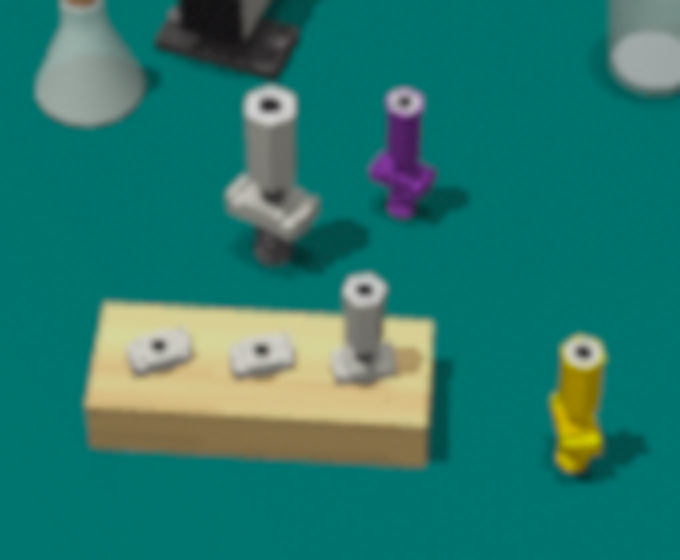

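```bash
cat >> h.py <<'E'
from scipy.spatial.transform import Rotation as Ro
def pose():
    s=robot.get_state(); q=s["tool_rot"]; return s,np.array(s["ee_pos"]),Ro.from_quat([q[1],q[2],q[3],q[0]])
def rel(p,R): # target world pos mm, rotation -> row numbers
    s,p0,R0=pose(); return np.r_[(R0.inv().apply(np.array(p)-p0))/1000,(R0.inv()*R).as_rotvec()]
def down(yaw): # tool x down, jaw (z) axis at world yaw deg
    a=np.radians(yaw); z=np.array([np.cos(a),np.sin(a),0]); x=np.array([0,0,-1.]); return Ro.from_matrix(np.c_[x,np.cross(z,x),z])
E
python3 - <<'E'
from h import *
s,p,R=pose(); M=R.as_matrix(); print(M, "jaw yaw",np.degrees(np.arctan2(M[1,2],M[0,2])))
d=cap("wrist"); o=-d["R"].T@d["t"]; print("cam",o,"in tool",M.T@(o-p)); print("cam axes in tool cols", M.T@d["R"].T)
E
```

```text
[[ 0.   -0.93  0.36]
 [ 0.    0.36  0.93]
 [-1.   -0.    0.  ]] jaw yaw 69.03979957515153
cam [159.87 634.85 384.43] in tool [-169.83   77.81    0.03]
cam axes in tool cols [[ 0.   -0.28  0.96]
 [ 0.   -0.96 -0.28]
 [ 1.    0.   -0.  ]]
```

```bash
python3 - <<'E'
from h import *
print(rel([552,155,250],down(-22)))
E
```

```text
[-0.04 -0.46 -0.31  1.59  0.    0.  ]
```

send_rows(commands=[[-0.036,-0.1,-0.07,0.4,0,0,1],[-0.036,-0.46,-0.305,1.59,0,0,1],[-0.036,-0.46,-0.305,1.59,0,0,1],[-0.036,-0.46,-0.305,1.59,0,0,1],[-0.036,-0.46,-0.305,1.59,0,0,1],[-0.036,-0.46,-0.305,1.59,0,0,1],[-0.036,-0.46,-0.305,1.59,0,0,1],[-0.036,-0.46,-0.305,1.59,0,0,1],[-0.036,-0.46,-0.305,1.59,0,0,1],[-0.036,-0.46,-0.305,1.59,0,0,1],[-0.036,-0.46,-0.305,1.59,0,0,1],[-0.036,-0.46,-0.305,1.59,0,0,1]])

```text
time_s: 2.9
ee_pos: [552.1, 159.4, 250.4]
tool_rot: [0.694, 0.134, 0.695, -0.134]
contact_force: [-0.7, 0.1, 0.2]
width: 0.999
```

```bash
sed -i 's/precision=2/precision=4/' h.py; python3 - <<'E'
from h import *
s,p,R=pose(); M=R.as_matrix(); print(s["time_s"],p,M[:,0],"jaw yaw",np.degrees(np.arctan2(M[1,2],M[0,2])),s["joint_positions"])
d=cap("wrist","wr_rail"); 
for t in ["rail_base","slot_mid","holder_mid"]:
  for r in robot.pinpoint("wrist",t):
    if r["confidence"]>.2: X=w(d,r["at"]); print(t,r["confidence"],X,px(d,X))
import pickle; pickle.dump(d,open("rail.pkl","wb"))
E
```

```text
2.9 [552.1307 159.3931 250.4201] [-0.0006  0.0006 -1.    ] jaw yaw -21.880882071013943 [-0.7321  0.3183  0.491   1.7801 -0.1685  1.0851 -0.5648]
rail_base 0.77 [549.2227 156.6185   0.7756] [316.149  208.2908]
slot_mid 0.9 [550.7632 153.3375  73.8142] [318.8112 227.1224]
holder_mid 0.88 [ 597.0345 -118.8236   68.4066] [456.5911 445.2   ]
```

View pics/wr_rail.png

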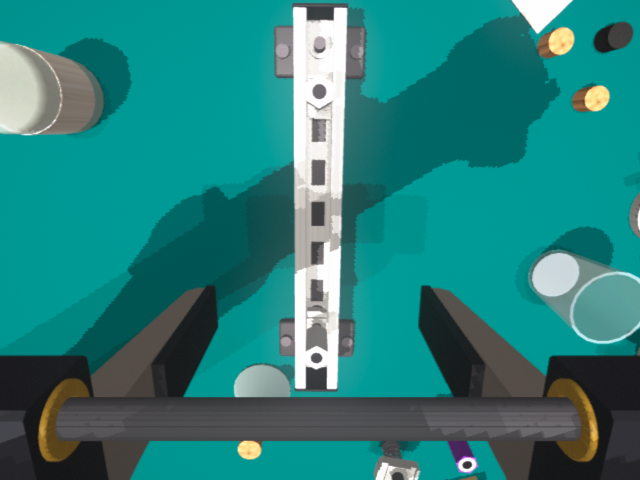

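The rail runs almost vertically at column 318, with the fitted holders at (319,92) and (316,357) and the rail ends near rows 15 and 388.

```bash
python3 - <<'E'
import cv2
im=cv2.imread("pics/wr_rail.png")
a=cv2.resize(im[0:120,270:370],None,fx=5,fy=5,interpolation=cv2.INTER_CUBIC)
b=cv2.resize(im[290:400,270:370],None,fx=5,fy=5,interpolation=cv2.INTER_CUBIC)
cv2.imwrite("pics/a.png",a); cv2.imwrite("pics/b.png",b)
import numpy as np
g=im[:,:,2].astype(int)  # red channel
for r in [40,60,110,140,170,200,225,260,280]:
    print(r,g[r,288:352].tolist())
E
```

```text
40 [140, 140, 140, 140, 149, 213, 252, 254, 254, 254, 254, 254, 254, 254, 254, 254, 254, 244, 236, 238, 237, 237, 245, 246, 244, 237, 206, 180, 176, 175, 176, 176, 176, 179, 178, 178, 183, 218, 240, 245, 245, 232, 221, 226, 252, 252, 254, 254, 254, 254, 254, 254, 254, 254, 254, 254, 254, 250, 188, 119, 108, 108, 108, 107]
60 [149, 149, 149, 148, 149, 215, 253, 254, 254, 254, 254, 254, 254, 254, 254, 254, 254, 250, 242, 241, 246, 248, 249, 249, 249, 248, 248, 247, 247, 245, 246, 248, 250, 254, 254, 254, 254, 254, 254, 254, 254, 254, 254, 254, 254, 253, 254, 254, 254, 254, 254, 254, 254, 254, 254, 254, 254, 229, 141, 111, 111, 111, 110, 110]
110 [44, 43, 44, 45, 48, 118, 249, 254, 255, 255, 255, 255, 255, 255, 255, 255, 254, 248, 219, 221, 251, 254, 254, 254, 254, 249, 252, 251, 221, 176, 167, 170, 208, 223, 225, 206, 191, 188, 192, 219, 226, 226, 218, 206, 240, 251, 253, 251, 248, 248, 249, 249, 249, 252, 250, 230, 143, 67, 55, 53, 52, 52, 53, 51]
140 [35, 35, 38, 35, 40, 113, 249, 254, 255, 255, 254, 255, 255, 255, 255, 255, 254, 250, 241, 239, 241, 247, 247, 206, 132, 109, 108, 108,
[... 990 characters left out ...]
, 188, 223, 232, 229, 228, 229, 229, 232, 243, 230, 144, 55, 37, 35, 34, 34, 34, 33, 33, 32, 32]
260 [28, 29, 29, 29, 31, 37, 77, 158, 181, 183, 183, 179, 179, 180, 183, 184, 182, 172, 172, 176, 181, 182, 160, 107, 73, 69, 70, 68, 73, 98, 109, 113, 113, 116, 128, 183, 252, 254, 254, 254, 254, 253, 254, 254, 254, 254, 254, 255, 255, 255, 254, 248, 165, 65, 42, 42, 41, 42, 41, 42, 41, 40, 39, 38]
280 [30, 31, 34, 34, 33, 45, 130, 250, 254, 254, 254, 254, 254, 254, 254, 255, 254, 240, 220, 222, 225, 225, 189, 126, 93, 91, 93, 97, 101, 117, 141, 148, 149, 148, 159, 224, 253, 254, 254, 254, 252, 254, 254, 255, 255, 255, 255, 255, 255, 255, 254, 217, 96, 51, 48, 48, 46, 46, 46, 45, 46, 45, 45, 44]
```

View pics/a.png

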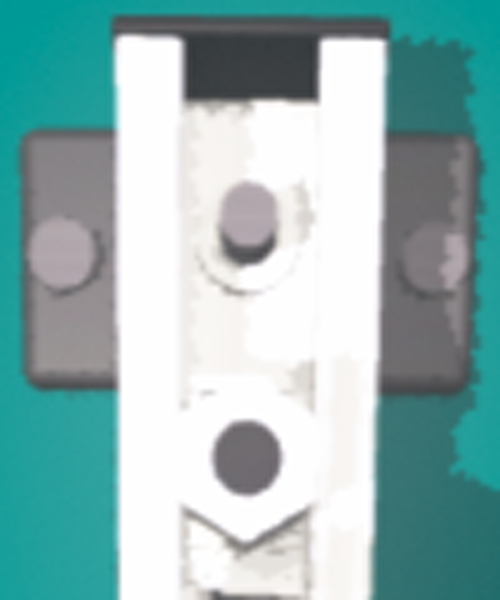

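View pics/b.png

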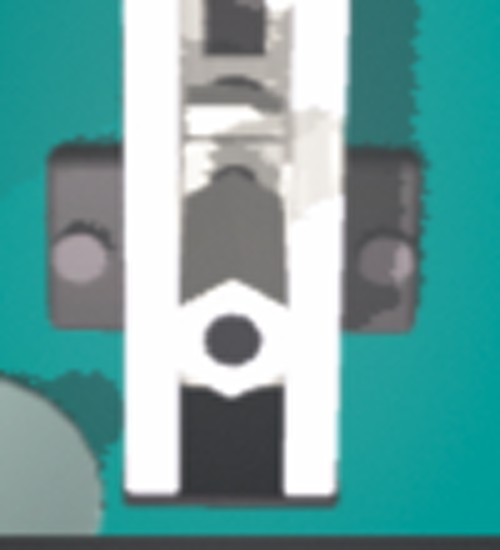

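```bash
cat > fitrail.py <<'E'
from h import *
import pickle
from scipy.optimize import least_squares
d=pickle.load(open("rail.pkl","rb"))
L=[(40,293),(110,293),(140,293.1),(170,293.7),(225,294.4),(260,294.6),(280,294.2)]
Rr=[(40,346.3),(60,345.7),(110,344),(140,343.1),(170,342.2),(225,341.1),(260,340.3),(280,339.6)]
def line(x,y,a,off,z,row):
    A=np.array([np.cos(a),np.sin(a)]); N=np.array([np.sin(a),-np.cos(a)])
    P=lambda s:px(d,[*(np.array([x,y])+off*N+s*A),z])
    p,q=P(-150),P(150); t=(row-p[1])/(q[1]-p[1]); return p[0]+t*(q[0]-p[0])
def f(v):
    x,y,a,h=v; a=np.radians(a); r=[]
    A=np.array([np.cos(a),np.sin(a)])
    for row,c in L: r.append(line(x,y,a,-20.5,h,row)-c)
    for row,c in Rr: r.append(line(x,y,a,20.5,h,row)-c)
    for s,uv in ((105,(319.4,91.4)),(-105,(316.4,358))): r+=list(px(d,[x+s*A[0],y+s*A[1],h+49])-uv)
    return r
o=least_squares(f,[552,155,68,72]); print(o.x,np.array(o.fun))
J=o.jac; print(np.sqrt(np.diag(np.linalg.inv(J.T@J)))*.4)
for s in (170,-170):
    a=np.radians(o.x[2]); print(px(d,[o.x[0]+s*np.cos(a),o.x[1]+s*np.sin(a),o.x[3]]))
E
python3 fitrail.py
```

```text
[550.8653 156.4162  67.594   69.4452] [ 0.2908  0.6914  0.7631  0.3348 -0.0504 -0.0501  0.4644 -0.5405 -0.4732
 -0.1049 -0.0039  0.097  -0.2679 -0.4001 -0.2328 -0.3191 -0.2899 -0.1293
  0.4148]
[0.1246 0.2177 0.0615 0.6051]
[319.8788   6.073 ]
[315.8725 389.2765]
```

```bash
python3 - <<'E'
from h import *
print(rel([571,-273,205],down(-75)))
E
```

```text
[ 0.0455 -0.3934  0.1785  0.9257 -0.0003 -0.0002]
```

send_rows(commands=[[0.0455,-0.393,0.1785,0.926,0,0,1],[0.0455,-0.393,0.1785,0.926,0,0,1],[0.0455,-0.393,0.1785,0.926,0,0,1],[0.0455,-0.393,0.1785,0.926,0,0,1],[0.0455,-0.393,0.1785,0.926,0,0,1],[0.0455,-0.393,0.1785,0.926,0,0,1],[0.0455,-0.393,0.1785,0.926,0,0,1],[0.0455,-0.393,0.1785,0.926,0,0,1],[0.0455,-0.393,0.1785,0.926,0,0,1]])

```text
time_s: 4.22
ee_pos: [571.3, -271.7, 204.7]
tool_rot: [0.561, 0.431, 0.561, -0.43]
contact_force: [0.7, 0.6, -0.3]
width: 1.001
```

```bash
python3 - <<'E'
from h import *
s,p,R=pose(); M=R.as_matrix(); print(s["time_s"],p,M[:,0],"jaw yaw",np.degrees(np.arctan2(M[1,2],M[0,2])),s["joint_positions"])
d=cap("wrist","wr_hold"); 
for t in ["block","holder_mid","holder_nut","plain_nut0"]:
  for r in robot.pinpoint("wrist",t):
    if r["confidence"]>.2: X=w(d,r["at"]); print(t,r["confidence"],X,px(d,X))
import pickle; pickle.dump(d,open("hold.pkl","wb"))
c=px(d,[571,-273,80]).astype(int); print(c)
im=d["img"][:,:,::-1][c[1]-65:c[1]+85,c[0]-90:c[0]+90]
cv2.imwrite("pics/wr_holdc.png",cv2.resize(im,None,fx=4,fy=4,interpolation=cv2.INTER_CUBIC))
E
```

```text
4.225 [ 571.3345 -271.6609  204.6784] [-0.0004  0.0013 -1.    ] jaw yaw -74.97976872080753 [-0.1433  0.526   0.7475  1.6946 -0.3984  1.0802 -0.5801]
block 0.83 [ 515.5515 -265.2266    5.1008] [295.8505 268.4586]
holder_mid 0.95 [ 570.5579 -271.3354   77.0503] [316.7177 235.6522]
holder_mid 0.93 [ 597.1419 -120.6194   66.8229] [127.7406 146.5268]
holder_mid 0.86 [ 679.8664 -306.4957   72.073 ] [405.8129 100.6339]
holder_mid 0.78 [ 518.8594 -152.1886   94.9044] [139.2443 267.1903]
holder_nut 0.85 [ 568.3487 -269.436    34.857 ] [314.0315 224.8685]
holder_nut 0.66 [ 597.8788 -122.8972   24.2266] [153.453  144.0304]
holder_nut 0.64 [ 684.1158 -306.5828   25.5265] [395.645   98.8578]
holder_nut 0.56 [ 524.318  -156.6074   34.4011] [174.696  239.5677]
plain_nut0 0.83 [ 519.4743 -269.0433   34.6816] [299.3847 276.5954]
plain_nut0 0.75 [ 457.3691 -257.8213   35.7109] [270.8351 335.0735]
[319 236]
```

View pics/wr_hold.png

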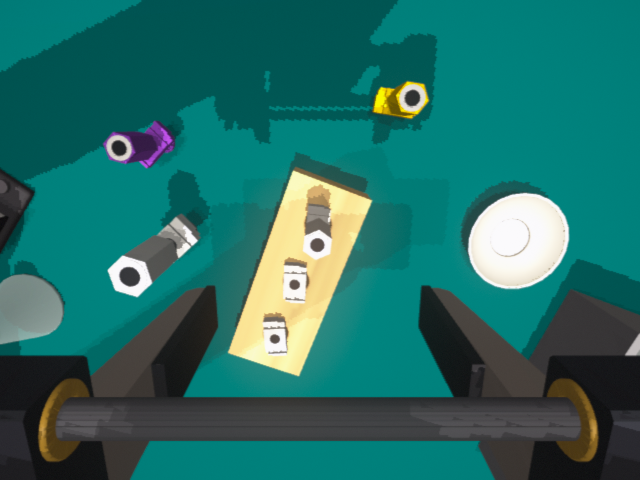

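View pics/wr_holdc.png

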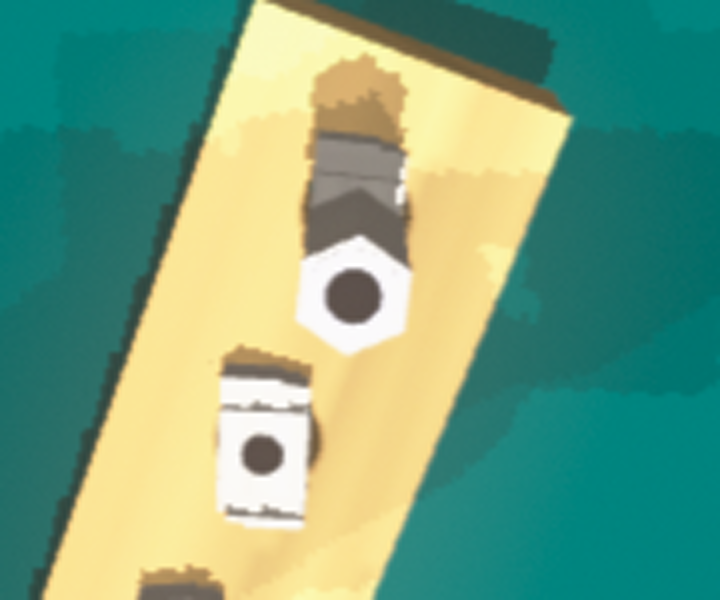

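```bash
python3 - <<'E'
from h import *
import pickle; d=pickle.load(open("hold.pkl","rb"))
def onz(uv,z):
    o=-d["R"].T@d["t"]; v=d["R"].T@np.linalg.inv(d["K"])@np.array([uv[0],uv[1],1.]); return o+v*(z-o[2])/v[2]
C=lambda x,y:(229+x/4-.375,171+y/4-.375)
print(onz(C(353,297),100))
for a,b in (((348,354),(360,235)),((296,322),(303,258)),((406,332),(411,265)),((296,322),(360,235)),((303,258),(360,235)),((348,354),(406,332))):
    v=onz(C(*b),100)-onz(C(*a),100); print(np.degrees(np.arctan2(v[1],v[0])),np.linalg.norm(v))
c=onz(C(353,297),100)
print(rel([c[0],c[1],160],down(-80.5)))
E
```

```text
[ 570.0193 -271.6586  100.    ]
9.525338545690307 21.75473338084299
8.532691495148972 11.702164151710088
11.48806875948787 12.231105555306538
-20.435579854809077 19.340114032716695
-52.34527932392886 10.722371514745499
-53.17841438974816 10.997381509881473
[ 0.0452 -0.002   0.0004  0.0985 -0.0009 -0.0005]
```

```bash
python3 - <<'E'
from h import *
print(rel([570.0,-271.7,67],down(-80.5)))
E
```

```text
[ 0.1382 -0.0021  0.0005  0.0985 -0.0009 -0.0005]
```

send_rows(commands=[[0.05,-0.002,0.0005,0.0985,-0.001,0,1],[0.1,-0.002,0.0005,0.0985,-0.001,0,1],[0.138,-0.002,0.0005,0.0985,-0.001,0,1],[0.138,-0.002,0.0005,0.0985,-0.001,0,1],[0.138,-0.002,0.0005,0.0985,-0.001,0,1],[0.138,-0.002,0.0005,0.0985,-0.001,0,0]])

```text
time_s: 5.22
ee_pos: [571.5, -272.1, 69.3]
tool_rot: [0.541, 0.457, 0.538, -0.456]
contact_force: [-0.3, 0.5, -0.6]
width: 0.915
```

```bash
python3 - <<'E'
from h import *
s,p,R=pose(); M=R.as_matrix(); print(s["time_s"],p,M[:,0],"jaw yaw",np.degrees(np.arctan2(M[1,2],M[0,2])),s["width"],s["contact_force"])
d=cap("wrist","wr_g1")
print(rel([570.0,-271.7,67],down(-80.5)))
E
```

```text
5.225 [ 571.4597 -272.1184   69.3265] [ 0.004  -0.0011 -1.    ] jaw yaw -80.48154306868871 0.9154407435985585 [-0.2659  0.5472 -0.6381]
[ 0.0021 -0.0012 -0.0005  0.0003  0.0014 -0.0035]
```

View pics/wr_g1.png

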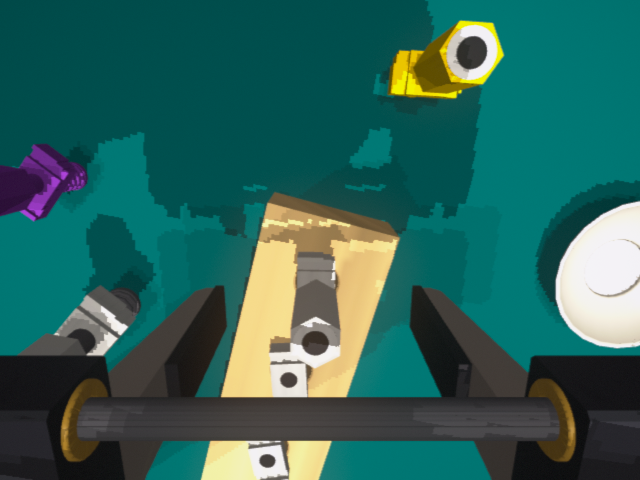

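send_rows(commands=[[0.002,-0.0012,-0.0005,0,0.0014,-0.0035,-0.4],[0.002,-0.0012,-0.0005,0,0.0014,-0.0035,-1],[0.002,-0.0012,-0.0005,0,0.0014,-0.0035,-1],[0.002,-0.0012,-0.0005,0,0.0014,-0.0035,-1],[0.002,-0.0012,-0.0005,0,0.0014,-0.0035,-1],[0.002,-0.0012,-0.0005,0,0.0014,-0.0035,-1],[0.002,-0.0012,-0.0005,0,0.0014,-0.0035,-1],[0.002,-0.0012,-0.0005,0,0.0014,-0.0035,-1]], force=45)

```text
time_s: 6.28
ee_pos: [570.0, -271.7, 67.0]
tool_rot: [0.54, 0.457, 0.54, -0.457]
contact_force: [0.0, 0.6, 0.5]
width: 0.202
```

```bash
cat >> h.py <<'E'
def rep():
    s,p,R=pose(); M=R.as_matrix(); print("t",s["time_s"],"p",p,"x",M[:,0],"jaw",round(np.degrees(np.arctan2(M[1,2],M[0,2])),2),"w",s["width"]*92,"F",np.array(s["contact_force"]),"T",np.array(s["ft_torque"]))
E
python3 - <<'E'
from h import *
rep()
d=cap("wrist","wr_g2")
print(rel([570.0,-271.7,110],down(-80.5)))
E
```

```text
t 6.275 p [ 569.9864 -271.7145   67.0319] x [-0.0002 -0.0001 -1.    ] jaw -80.48 w 18.599334201118978 F [0.0122 0.6205 0.5227] T [-0.0288  0.1122  0.0143]
[-0.043  -0.     -0.      0.0004  0.      0.0001]
```

View pics/wr_g2.png

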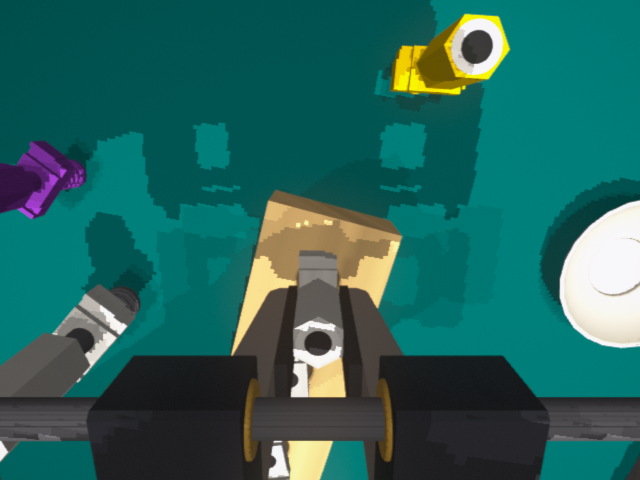

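```bash
python3 - <<'E'
from h import *
d=cap("wrist"); 
print(px(d,[569.99,-271.71,100]))
im=d["img"][:,:,::-1][300:400,270:370]
cv2.imwrite("pics/g2c.png",cv2.resize(im,None,fx=6,fy=6,interpolation=cv2.INTER_CUBIC))
print(rel([569.5,-272,200],down(-80.5)))
E
```

```text
[317.0402 343.5597]
[-0.133  -0.0005  0.0002  0.0003 -0.      0.0002]
```

View pics/g2c.png

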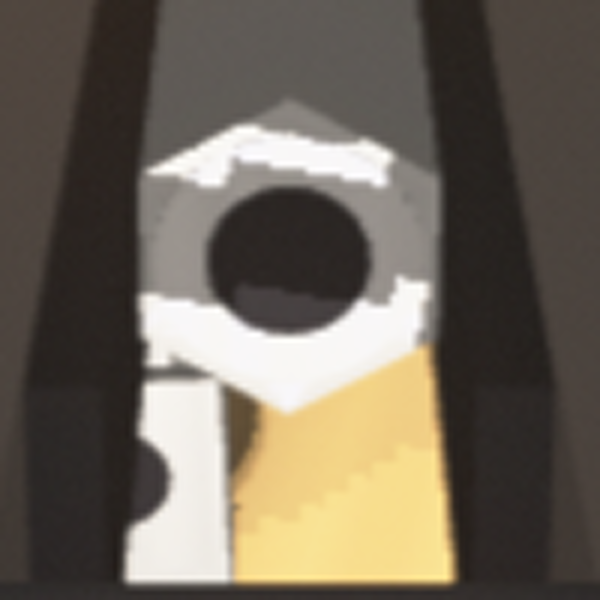

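send_rows(commands=[[-0.03,0,0,0,0,0,-1],[-0.08,0,0,0,0,0,-1],[-0.133,0,0,0,0,0,-1],[-0.133,0,0,0,0,0,-1],[-0.133,0,0,0,0,0,-1]])

```text
time_s: 7.0
ee_pos: [569.5, -271.0, 199.2]
tool_rot: [0.539, 0.457, 0.54, -0.457]
contact_force: [-0.2, 0.1, -1.9]
width: 0.207
```

```bash
python3 - <<'E'
from h import *
rep()
d=cap("side","side_l")
cv2.imwrite("pics/side_lc.png",cv2.resize(d["img"][:,:,::-1][220:400,240:440],None,fx=3,fy=3))
print(rel([550.2,156.7,205],down(-22.4)))
E
```

```text
t 7.0 p [ 569.4809 -270.9916  199.1873] x [-0.0012  0.0011 -1.    ] jaw -80.46 w 19.03766605701822 F [-0.2312  0.0878 -1.9418] T [ 0.0039  0.1284 -0.0176]
[-0.0059  0.0521 -0.4248 -1.0134 -0.0027  0.0012]
```

View pics/side_lc.png

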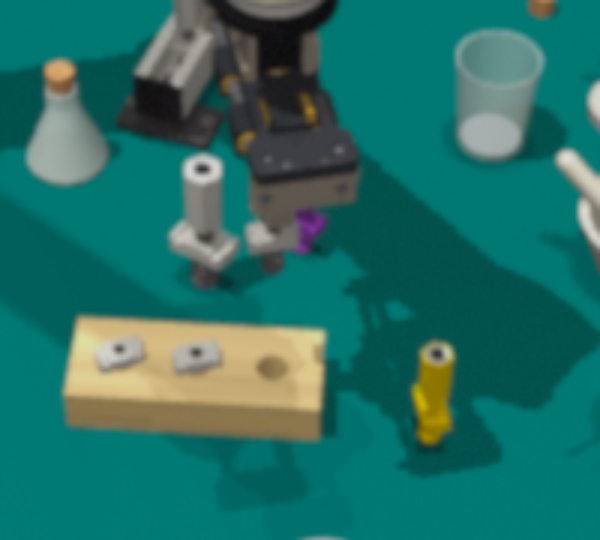

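The holder is lifted and hangs at about (265,240) in the crop; the hole it left is empty and both plain nuts are undisturbed.

send_rows(commands=[[-0.006,0.007,-0.05,-0.12,0,0,-1],[-0.006,0.021,-0.17,-0.4,0,0,-1],[-0.006,0.0355,-0.29,-0.69,-0.001,0.0005,-1],[-0.006,0.046,-0.375,-0.89,-0.002,0.001,-1],[-0.006,0.052,-0.425,-1.0135,-0.0027,0.001,-1],[-0.006,0.052,-0.425,-1.0135,-0.0027,0.001,-1],[-0.006,0.052,-0.425,-1.0135,-0.0027,0.001,-1],[-0.006,0.052,-0.425,-1.0135,-0.0027,0.001,-1],[-0.006,0.052,-0.425,-1.0135,-0.0027,0.001,-1],[-0.006,0.052,-0.425,-1.0135,-0.0027,0.001,-1]])

```text
time_s: 8.3
ee_pos: [550.0, 154.6, 204.5]
tool_rot: [0.693, 0.138, 0.694, -0.139]
contact_force: [0.4, -0.3, -1.1]
width: 0.201
```

```bash
python3 - <<'E'
from h import *
rep()
d=cap("wrist","wr_r2")
print(rel([550.2,156.7,145],down(-22.4)))
E
```

```text
t 8.3 p [550.0421 154.6494 204.4524] x [-0.0012 -0.0014 -1.    ] jaw -22.58 w 18.460339261844396 F [ 0.4091 -0.2565 -1.1328] T [-0.0879  0.113  -0.0057]
[ 0.0597  0.0019 -0.0007 -0.0031 -0.0004  0.0013]
```

View pics/wr_r2.png

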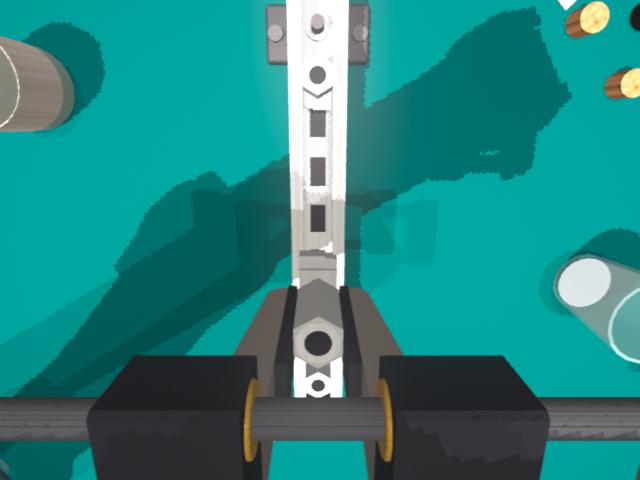

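```bash
python3 - <<'E'
from h import *
im=cv2.imread("pics/wr_r2.png")
a=cv2.resize(im[50:150,270:370],None,fx=6,fy=6,interpolation=cv2.INTER_CUBIC)
b=cv2.resize(im[235:400,270:370],None,fx=3.6,fy=3.6,interpolation=cv2.INTER_CUBIC)
b=cv2.copyMakeBorder(b,0,max(0,600-b.shape[0]),0,0,cv2.BORDER_CONSTANT)[:600]
cv2.imwrite("pics/c1.png",np.hstack([a[:,100:500],b]))
d=cap("wrist")
for h in (67,69.4,72):
  for s in (105,-105):
    a=np.radians(67.594); print(px(d,[550.865+s*np.cos(a),156.416+s*np.sin(a),h+49]))
g=im[:,:,2].astype(int)
for r in [120,145,190,215,235]: print(r,g[r,284:354].tolist())
E
```

```text
[317.1207  75.4764]
[317.7972 384.263 ]
[317.1137  74.9852]
[317.7968 386.2701]
[317.1059  74.4423]
[317.7963 388.4801]
120 [38, 39, 39, 42, 122, 253, 255, 255, 255, 254, 253, 252, 253, 253, 252, 254, 255, 255, 248, 245, 248, 250, 253, 253, 252, 224, 150, 124, 123, 123, 123, 123, 123, 124, 124, 123, 124, 123, 124, 124, 126, 164, 245, 252, 246, 238, 235, 232, 229, 253, 254, 255, 255, 255, 255, 255, 255, 255, 255, 255, 255, 255, 225, 97, 65, 65, 64, 63, 64, 62]
145 [26, 25, 28, 29, 65, 181, 251, 254, 254, 253, 252, 252, 252, 252, 252, 254, 254, 255, 252, 247, 247, 247, 251, 253, 253, 253, 253, 253, 252, 252, 252, 252, 252, 253, 253, 252, 252, 252, 253, 253, 253, 253, 253, 252, 245, 235, 234, 231, 229, 254, 254, 254, 253, 252, 252, 253, 252, 253, 254, 255, 255, 250, 173, 76, 57, 57, 55, 56, 56, 56]
190 [33, 33, 34, 35, 34, 55, 136, 216, 239, 239, 231, 226, 225, 226, 226, 228, 238, 240, 233, 194, 190, 203, 235, 250, 252, 253, 253, 252, 251, 251, 252, 252, 252, 251, 251, 251, 251, 251, 252, 252, 252, 252, 251, 251, 249, 239, 229, 228, 238, 252, 254, 254, 253, 252, 251, 251, 252, 253, 253, 254, 254, 214, 83, 45, 44, 43, 44, 42, 43, 42]
215 [28, 27, 28, 29, 30, 30, 65, 163, 194, 200, 200, 198, 195, 195, 196, 196, 197, 197, 195, 175, 185, 194, 195, 198, 200, 198, 143, 87, 71, 69, 70, 70, 70, 70, 69, 70, 70, 71, 71, 70, 82, 144, 185, 194, 199, 199, 196, 184, 191, 197, 199, 201, 199, 197, 196, 196, 197, 199, 199, 194, 145, 77, 41, 34, 35, 34, 35, 34, 32, 34]
235 [25, 25, 25, 26, 26, 27, 51, 130, 181, 197, 200, 199, 194, 192, 193, 195, 197, 198, 195, 174, 184, 191, 192, 194, 199, 201, 200, 198, 195, 197, 201, 201, 197, 196, 193, 195, 198, 197, 198, 199, 200, 197, 194, 193, 197, 196, 193, 172, 185, 198, 198, 199, 196, 194, 193, 195, 197, 198, 199, 192, 129, 56, 30, 29, 29, 28, 26, 27, 25, 27]
```

View pics/c1.png

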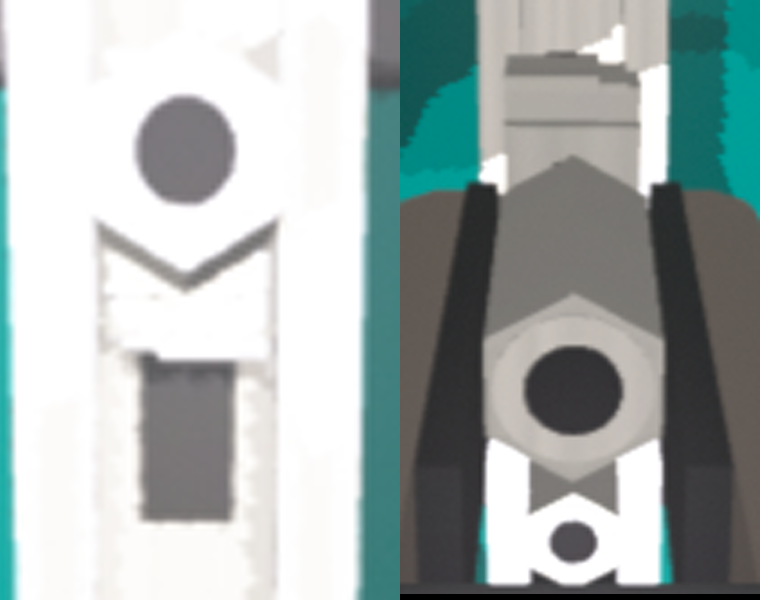

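```bash
python3 - <<'E'
from h import *
print(rel([550.4,156.6,112],down(-22.4)))
E
```

```text
[ 0.0929  0.0016 -0.0005 -0.0029 -0.0002  0.0009]
```

send_rows(commands=[[0.03,0.0016,-0.0005,-0.003,0,0.001,-1],[0.06,0.0016,-0.0005,-0.003,0,0.001,-1],[0.07,0.0016,-0.0005,-0.003,0,0.001,-1],[0.075,0.0016,-0.0005,-0.003,0,0.001,-1],[0.083,0.0016,-0.0005,-0.003,0,0.001,-1],[0.09,0.0016,-0.0005,-0.003,0,0.001,-1],[0.093,0.0016,-0.0005,-0.003,0,0.001,-1],[0.093,0.0016,-0.0005,-0.003,0,0.001,-1]])

```text
time_s: 9.4
ee_pos: [550.3, 156.6, 111.8]
tool_rot: [0.694, 0.137, 0.694, -0.137]
contact_force: [0.2, -0.2, -1.2]
width: 0.201
```

```bash
python3 - <<'E'
from h import *
rep()
d=cap("wrist","wr_r3")
e=cap("side"); f=cap("scene")
X=px(e,[550,156,85]).astype(int);Y=px(f,[550,156,85]).astype(int)
cr=lambda d,c:cv2.resize(d["img"][:,:,::-1][c[1]-50:c[1]+50,c[0]-45:c[0]+45],None,fx=4,fy=4,interpolation=cv2.INTER_CUBIC)
cv2.imwrite("pics/c2.png",np.hstack([cr(e,X),cr(f,Y)]))
cv2.imwrite("pics/c3.png",cv2.resize(d["img"][:,:,::-1][200:400,230:410],None,fx=3,fy=3,interpolation=cv2.INTER_CUBIC))
print(rel([550.4,156.6,104],down(-22.4)))
E
```

```text
t 9.4 p [550.3258 156.6295 111.808 ] x [-0.0002  0.0001 -1.    ] jaw -22.39 w 18.524890154618998 F [ 0.1769 -0.2374 -1.2249] T [-0.0569  0.1069  0.0397]
[ 0.0081 -0.0001 -0.0001  0.0001  0.0001 -0.0005]
```

View pics/c2.png

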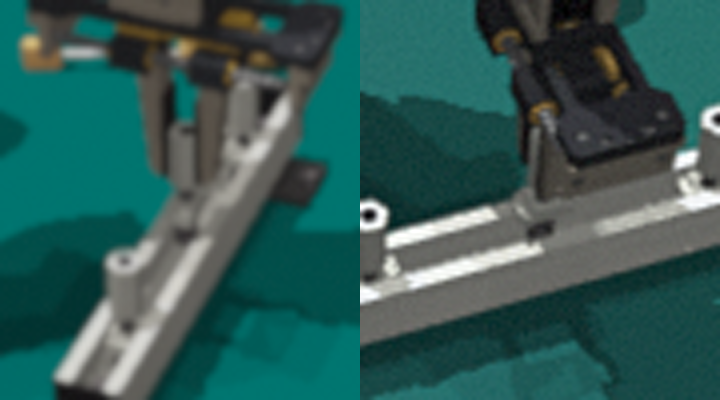

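View pics/c3.png

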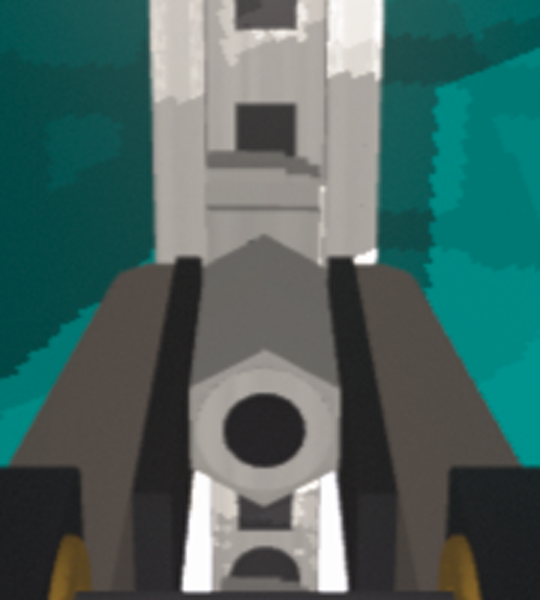

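Seen from the wrist, the nut (crop columns 205–320) lies over the slot (205–326), about 0.3–0.5 mm to the left. I'll shift it by 0.3 mm and lower gently.

send_rows(commands=[[0.004,0,0.0003,0,0,0,-1],[0.008,0,0.0003,0,0,0,-1],[0.0095,0,0.0003,0,0,0,-1],[0.0105,0,0.0003,0,0,0,-1],[0.0115,0,0.0003,0,0,0,-1],[0.0125,0,0.0003,0,0,0,-1],[0.0125,0,0.0003,0,0,0,-1]])

```text
time_s: 10.42
ee_pos: [550.8, 156.6, 99.6]
tool_rot: [0.694, 0.137, 0.694, -0.137]
contact_force: [0.4, 0.5, -2.0]
width: 0.208
```

```bash
python3 - <<'E'
from h import *
rep()
E
```

```text
t 10.425 p [550.8179 156.5641  99.6218] x [ 0.0003  0.0004 -1.    ] jaw -22.39 w 19.092139572793805 F [ 0.4067  0.4659 -1.9635] T [-0.0597  0.1632 -0.0052]
```

send_rows(commands=[[0.001,0,0,0,0,0,-1],[0.002,0,0,0,0,0,-1],[0.003,0,0,0,0,0,-1],[0.003,0,0,0,0,0,-1]])

```text
time_s: 10.92
ee_pos: [550.7, 156.5, 96.5]
tool_rot: [0.694, 0.137, 0.694, -0.137]
contact_force: [-0.0, 0.0, -1.2]
width: 0.207
```

```bash
python3 - <<'E'
from h import *
rep()
d=cap("wrist")
cv2.imwrite("pics/c4.png",cv2.resize(d["img"][:,:,::-1][200:400,230:410],None,fx=3,fy=3,interpolation=cv2.INTER_CUBIC))
E
```

```text
t 10.925 p [550.7371 156.536   96.479 ] x [ 0.0001  0.0003 -1.    ] jaw -22.4 w 19.00738677858375 F [-0.0203  0.0308 -1.1611] T [-0.0747  0.1293  0.0058]
```

View pics/c4.png

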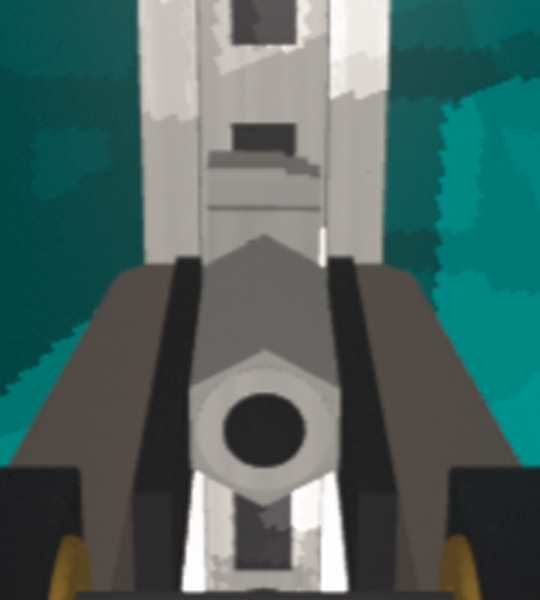

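The nut (207–322) is now centred in the slot (200–328). I'll continue down to the first spring touch.

send_rows(commands=[[0.0015,0,0,0,0,0,-1],[0.003,0,0,0,0,0,-1],[0.0045,0,0,0,0,0,-1],[0.006,0,0,0,0,0,-1],[0.0075,0,0,0,0,0,-1],[0.0085,0,0,0,0,0,-1],[0.0085,0,0,0,0,0,-1]])

```text
time_s: 11.85
ee_pos: [550.7, 156.5, 88.0]
tool_rot: [0.694, 0.137, 0.694, -0.137]
contact_force: [0.5, 0.1, -2.2]
width: 0.202
```

```bash
python3 - <<'E'
from h import *
rep()
E
```

```text
t 11.85 p [550.7422 156.5388  87.9691] x [ 0.0001  0.0003 -1.    ] jaw -22.39 w 18.581342191024763 F [ 0.4729  0.0543 -2.2413] T [-0.0823  0.0859 -0.0019]
```

send_rows(commands=[[0.001,0,0,0,0,0,-1],[0.002,0,0,0,0,0,-1],[0.003,0,0,0,0,0,-1],[0.003,0,0,0,0,0,-1]])

```text
time_s: 12.35
ee_pos: [550.8, 156.5, 85.1]
tool_rot: [0.694, 0.137, 0.694, -0.137]
contact_force: [0.2, 0.4, 0.2]
width: 0.202
```

```bash
python3 - <<'E'
from h import *
rep()
E
```

```text
t 12.35 p [550.7748 156.5368  85.088 ] x [ 0.      0.0003 -1.    ] jaw -22.4 w 18.569324652023397 F [0.19   0.4389 0.2425] T [-0.0707  0.236   0.04  ]
```

send_rows(commands=[[0.001,0,0,0,0,0,-1],[0.002,0,0,0,0,0,-1],[0.0025,0,0,0,0,0,-1],[0.0025,0,0,0,0,0,-1]])

```text
time_s: 12.85
ee_pos: [550.9, 156.6, 83.3]
tool_rot: [0.694, 0.138, 0.694, -0.137]
contact_force: [-3.2, -0.5, 6.4]
width: 0.202
```

```bash
python3 - <<'E'
from h import *
rep(); robot.capture("wrist"); rep()
E
```

```text
t 12.85 p [550.8711 156.6195  83.2985] x [ 0.0001  0.0008 -1.    ] jaw -22.4 w 18.627260257502236 F [-3.245  -0.5248  6.4035] T [-0.2723  0.803   0.0122]
t 12.9 p [550.8857 156.609   83.3296] x [ 0.0001  0.0009 -1.    ] jaw -22.4 w 18.389908632480438 F [-2.7015 -0.8296  7.2113] T [-0.2472  0.788   0.05  ]
```

send_rows(commands=[[0.001,0,-0.0005,0,0,0,-1],[0.002,0,-0.0005,0,0,0,-1],[0.0025,0,-0.0005,0,0,0,-1],[0.0025,0,-0.0005,0,0,0,-1]])

```text
time_s: 13.4
ee_pos: [550.9, 156.6, 82.2]
tool_rot: [0.694, 0.138, 0.693, -0.137]
contact_force: [-2.7, -1.3, 12.0]
width: 0.205
```

```bash
python3 - <<'E'
from h import *
rep(); robot.capture("wrist"); rep()
E
```

```text
t 13.4 p [550.905  156.621   82.1635] x [ 0.0008  0.0015 -1.    ] jaw -22.41 w 18.857467284226257 F [-2.7176 -1.3499 12.0085] T [-0.4554  1.0636  0.0408]
t 13.45 p [550.8941 156.6585  82.1767] x [ 0.0007  0.0015 -1.    ] jaw -22.41 w 18.621450990381508 F [-3.6785 -1.5091 12.1575] T [-0.4531  1.0381  0.0191]
```

send_rows(commands=[[0.001,0,-0.0005,0,0,0,-1],[0.002,0,-0.0005,0,0,0,-1],[0.003,0,-0.0005,0,0,0,-1],[0.0033,0,-0.0005,0,0,0,-1],[0.0033,0,-0.0005,0,0,0,-1]])

```text
time_s: 14.08
ee_pos: [551.0, 156.7, 80.9]
tool_rot: [0.694, 0.138, 0.693, -0.137]
contact_force: [-5.8, -1.1, 17.2]
width: 0.203
```

```bash
python3 - <<'E'
from h import *
rep(); d=robot.capture("wrist"); rep(); 
cv2.imwrite("pics/c5.png",cv2.resize(d["img"][:,:,::-1][200:400,230:410],None,fx=3,fy=3,interpolation=cv2.INTER_CUBIC))
E
```

```text
t 14.075 p [550.9673 156.7241  80.8704] x [ 0.0013  0.0025 -1.    ] jaw -22.42 w 18.715645846805543 F [-5.7577 -1.0914 17.2191] T [-0.5558  1.514  -0.0435]
t 14.125 p [550.9725 156.6692  80.8805] x [ 0.0013  0.0025 -1.    ] jaw -22.43 w 18.603241382618712 F [-4.8014 -1.9368 16.4708] T [-0.6218  1.5344  0.0484]
```

View pics/c5.png

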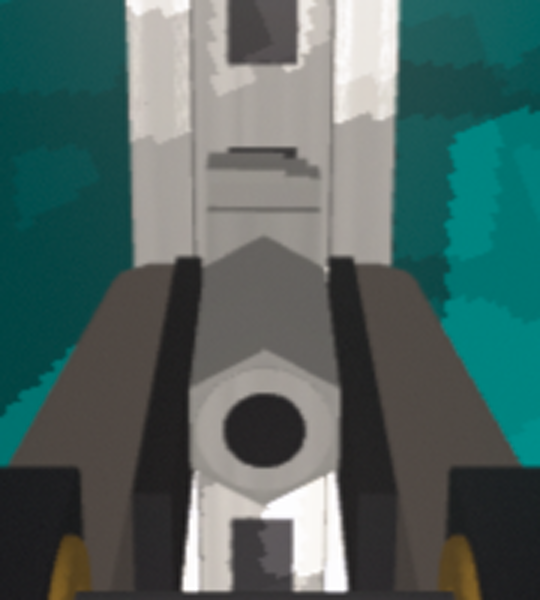

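send_rows(commands=[[0.0021,0,0,0.03,0,0,-1],[0.0021,0,0,0.1,0,0,-1],[0.0021,0,0,0.2,0,0,-1],[0.0021,0,0,0.3,0,0,-1],[0.0021,0,0,0.4,0,0,-1],[0.0021,0,0,0.5,0,0,-1],[0.0021,0,0,0.5,0,0,-1]])

```text
time_s: 15.0
ee_pos: [552.3, 157.0, 81.0]
tool_rot: [0.639, 0.307, 0.637, -0.303]
contact_force: [-3.4, -1.1, 15.7]
width: 0.202
```

```bash
python3 - <<'E'
from h import *
rep(); d=robot.capture("wrist"); rep(); print(robot.get_state()["joint_positions"])
cv2.imwrite("pics/c6.png",cv2.resize(d["img"][:,:,::-1][200:400,230:410],None,fx=3,fy=3,interpolation=cv2.INTER_CUBIC))
E
```

```text
t 15.0 p [552.3315 156.9973  80.9616] x [ 0.0038  0.0039 -1.    ] jaw -51.12 w 18.55471516491626 F [-3.4281 -1.1126 15.7411] T [-0.3357  1.1551 -0.0118]
t 15.05 p [552.343  156.9898  80.9785] x [ 0.0038  0.004  -1.    ] jaw -51.08 w 18.75153797421292 F [-3.5375 -1.1073 16.3239] T [-0.2903  1.1249  0.02  ]
[-0.749   0.5552  0.5412  1.9225 -0.4059  0.7677 -0.8697]
```

View pics/c6.png

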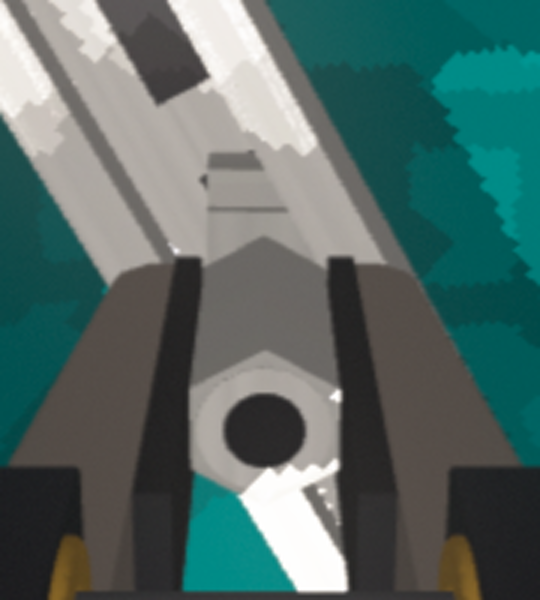

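The nut is going under the lips without resistance, but the tool has drifted about 1.2 mm across. I'll correct that as I turn.

```bash
python3 - <<'E'
from h import *
print(rel([550.4,156.4,79.0],down(-51.1)))
print(rel([550.4,156.4,79.0],down(-80)))
E
```

```text
[ 0.002  -0.0019 -0.0008  0.0003 -0.0007 -0.0055]
[ 0.002  -0.0019 -0.0008  0.5047 -0.0021 -0.0052]
```

send_rows(commands=[[0.0021,-0.0019,-0.0008,0.0,-0.001,-0.0055,-1],[0.0021,-0.0019,-0.0008,0.05,-0.001,-0.0055,-1],[0.0021,-0.0019,-0.0008,0.15,-0.001,-0.0055,-1],[0.0021,-0.0019,-0.0008,0.25,-0.0015,-0.0055,-1],[0.0021,-0.0019,-0.0008,0.35,-0.002,-0.0055,-1],[0.0021,-0.0019,-0.0008,0.45,-0.002,-0.0055,-1],[0.0021,-0.0019,-0.0008,0.505,-0.002,-0.0055,-1],[0.0021,-0.0019,-0.0008,0.505,-0.002,-0.0055,-1]])

```text
time_s: 16.05
ee_pos: [551.9, 157.9, 81.1]
tool_rot: [0.542, 0.456, 0.542, -0.453]
contact_force: [-4.0, 1.3, 16.2]
width: 0.202
```

```bash
python3 - <<'E'
from h import *
rep(); d=robot.capture("wrist"); rep()
cv2.imwrite("pics/c7.png",cv2.resize(d["img"][:,:,::-1][200:400,230:410],None,fx=3,fy=3,interpolation=cv2.INTER_CUBIC))
print(rel([550.4,156.4,79.0],down(-112.4)))
E
```

```text
t 16.05 p [551.9242 157.9156  81.072 ] x [ 0.0026  0.0028 -1.    ] jaw -79.99 w 18.62073743951181 F [-4.0176  1.3133 16.1902] T [0.3216 0.9605 0.0813]
t 16.1 p [551.9574 157.8875  81.084 ] x [ 0.0026  0.0029 -1.    ] jaw -79.98 w 18.44238842126993 F [-2.4037  2.0905 15.968 ] T [0.289  1.0002 0.0095]
[ 0.0021 -0.0018  0.0012  0.5659 -0.0032 -0.0023]
```

View pics/c7.png

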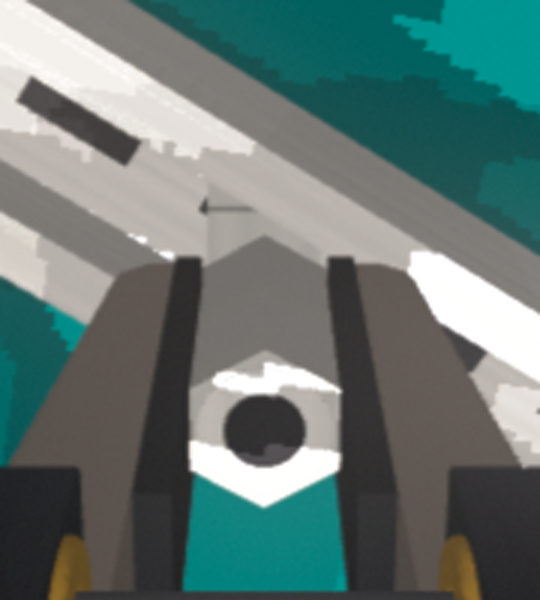

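```bash
python3 - <<'E'
from h import *
print(rel([549.6,156.0,79.0],down(-112.4)))
E
```

```text
[ 0.0021 -0.0027  0.0015  0.5659 -0.0032 -0.0023]
```

send_rows(commands=[[0.0023,-0.0027,0.0015,0.0,-0.002,-0.0025,-1],[0.0023,-0.0027,0.0015,0.08,-0.002,-0.0025,-1],[0.0023,-0.0027,0.0015,0.18,-0.002,-0.0025,-1],[0.0023,-0.0027,0.0015,0.28,-0.003,-0.0025,-1],[0.0023,-0.0027,0.0015,0.38,-0.003,-0.0025,-1],[0.0023,-0.0027,0.0015,0.48,-0.003,-0.0025,-1],[0.0023,-0.0027,0.0015,0.566,-0.003,-0.0025,-1],[0.0023,-0.0027,0.0015,0.566,-0.003,-0.0025,-1]])

```text
time_s: 17.1
ee_pos: [551.8, 157.7, 81.1]
tool_rot: [0.393, 0.59, 0.394, -0.586]
contact_force: [-2.3, 2.4, 15.7]
width: 0.2
```

```bash
python3 - <<'E'
from h import *
rep(); d=robot.capture("wrist"); rep()
cv2.imwrite("pics/c8.png",cv2.resize(d["img"][:,:,::-1][180:400,200:440],None,fx=2.6,fy=2.6,interpolation=cv2.INTER_CUBIC))
print(rel([549.6,156.0,79.0],down(-112.4)))
E
```

```text
t 17.1 p [551.847  157.7478  81.139 ] x [ 0.0041  0.0037 -1.    ] jaw -112.4 w 18.441688673454905 F [-2.2568  2.3764 15.741 ] T [ 0.6783  0.6401 -0.0101]
t 17.15 p [551.8291 157.7593  81.1193] x [ 0.0041  0.0037 -1.    ] jaw -112.36 w 18.47254931797791 F [-2.0125  2.4015 16.5546] T [ 0.6873  0.6666 -0.0407]
[ 0.0021 -0.0014  0.0025  0.0006 -0.005  -0.0024]
```

View pics/c8.png

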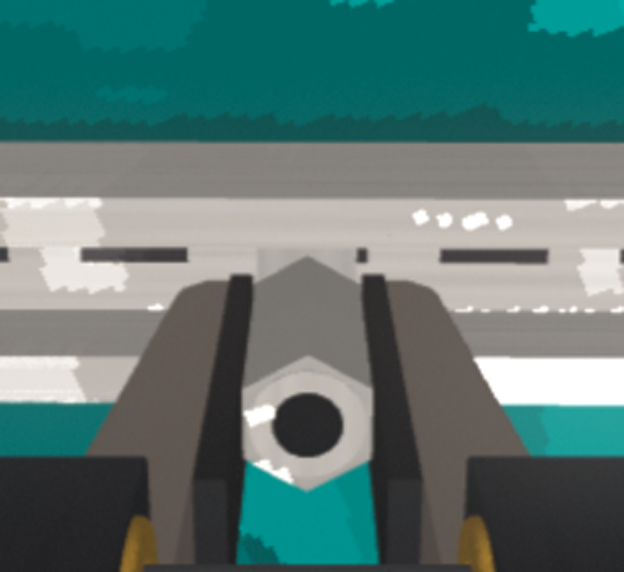

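send_rows(commands=[[0.0015,-0.001,0.001,0,-0.004,-0.0024,-1],[0.0005,-0.001,0.001,0,-0.005,-0.0024,-1],[-0.0005,-0.001,0.001,0,-0.005,-0.0024,-1],[-0.0015,-0.001,0.001,0,-0.005,-0.0024,-1],[-0.0022,-0.001,0.001,0,-0.005,-0.0024,-1],[-0.0022,-0.001,0.001,0,-0.005,-0.0024,-1]])

```text
time_s: 17.9
ee_pos: [551.7, 158.0, 84.0]
tool_rot: [0.394, 0.588, 0.393, -0.586]
contact_force: [0.9, 1.2, 5.1]
width: 0.207
```

```bash
python3 - <<'E'
from h import *
rep(); d=robot.capture("wrist"); rep()
print(rel([550.8,156.6,84.5],down(-112.4)))
E
```

```text
t 17.9 p [551.7026 157.9643  83.972 ] x [ 0.0025  0.0012 -1.    ] jaw -112.35 w 19.018238837568326 F [0.9379 1.187  5.0882] T [ 0.5906 -0.2191 -0.0283]
t 17.95 p [551.7192 157.9268  83.9637] x [ 0.0025  0.0012 -1.    ] jaw -112.35 w 18.656637651878302 F [2.1148 2.932  5.0987] T [ 0.6913 -0.3523  0.0456]
[-0.0005 -0.0003  0.0016  0.0008 -0.0021 -0.0019]
```

send_rows(commands=[[-0.0004,0,0.0008,0,-0.002,-0.0019,-1],[-0.0008,0,0.0008,0,-0.002,-0.0019,-1],[-0.001,0,0.0008,0,-0.002,-0.0019,-1],[-0.001,0,0.0008,0,-0.002,-0.0019,-1]])

```text
time_s: 18.45
ee_pos: [551.6, 157.9, 84.2]
tool_rot: [0.394, 0.588, 0.394, -0.587]
contact_force: [5.2, 4.5, -6.2]
width: 0.2
```

```bash
python3 - <<'E'
from h import *
rep(); d=robot.capture("wrist"); rep()
E
```

```text
t 18.45 p [551.6378 157.9441  84.1703] x [ 0.0008  0.0001 -1.    ] jaw -112.33 w 18.412905851416667 F [ 5.23    4.533  -6.2238] T [ 1.1023 -1.0658 -0.0137]
t 18.5 p [551.6441 157.8992  84.1443] x [ 0.0007 -0.     -1.    ] jaw -112.33 w 18.959868119917044 F [ 4.5167  4.651  -4.968 ] T [ 1.0917 -1.1083 -0.0283]
```

Caught: the force went from +5 N to −6 N for only 0.2 mm of lift. I'll relax the tug and then open.

send_rows(commands=[[0.0004,0,-0.0004,0,0,0,-1],[0.0004,0,-0.0004,0,0,0,-1],[0.0004,0,-0.0004,0,0,0,-1]])

```text
time_s: 18.88
ee_pos: [551.8, 158.0, 84.0]
tool_rot: [0.394, 0.588, 0.394, -0.587]
contact_force: [1.5, 0.4, 4.9]
width: 0.202
```

```bash
python3 - <<'E'
from h import *
rep(); d=robot.capture("wrist"); rep()
E
```

```text
t 18.875 p [551.815  158.0069  84.    ] x [ 0.0007 -0.     -1.    ] jaw -112.34 w 18.553359785639575 F [1.4607 0.4286 4.9212] T [ 0.3775 -0.0509  0.0132]
t 18.925 p [551.8193 157.9787  83.9732] x [ 0.0007 -0.0001 -1.    ] jaw -112.34 w 18.888451362385695 F [1.0503 0.4143 4.8695] T [ 0.3377 -0.0419 -0.0143]
```

send_rows(commands=[[-0.0003,0,0,0,0,0,-1],[-0.0003,0,0,0,0,0,-1],[-0.0003,0,0,0,0,0,-0.3],[-0.0003,0,0,0,0,0,0],[-0.0003,0,0,0,0,0,0],[-0.0003,0,0,0,0,0,0]])

```text
time_s: 19.68
ee_pos: [551.6, 157.9, 84.1]
tool_rot: [0.394, 0.587, 0.394, -0.587]
contact_force: [-0.4, -0.1, -0.4]
width: 0.502
```

```bash
python3 - <<'E'
from h import *
rep(); d=cap("wrist"); 
cv2.imwrite("pics/c9.png",cv2.resize(d["img"][:,:,::-1][180:400,200:440],None,fx=2.6,fy=2.6,interpolation=cv2.INTER_CUBIC))
E
```

```text
t 19.675 p [551.5775 157.8697  84.1422] x [ 0.0002 -0.0003 -1.    ] jaw -112.34 w 46.13817144199915 F [-0.3691 -0.07   -0.4325] T [ 0.0455  0.1718 -0.0199]
```

View pics/c9.png

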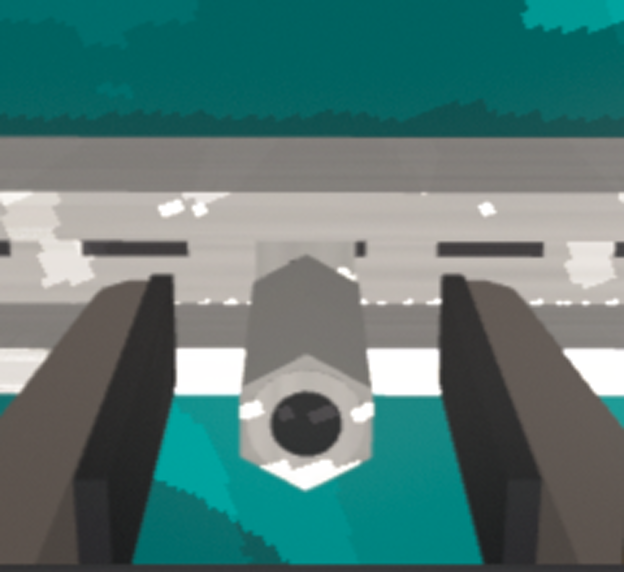

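The fingers are open and the holder stands upright and square on its own. I'll retreat straight up.

send_rows(commands=[[-0.02,0,0,0,0,0,0],[-0.06,0,0,0,0,0,0],[-0.12,0,0,0,0,0,0],[-0.17,0,0,0,0,0,0],[-0.17,0,0,0,0,0,0],[-0.17,0,0,0,0,0,0]])

```text
time_s: 20.48
ee_pos: [551.1, 158.1, 254.4]
tool_rot: [0.394, 0.588, 0.394, -0.587]
contact_force: [-0.8, 1.0, -1.4]
width: 0.5
```

```bash
python3 - <<'E'
from h import *
rep(); d=cap("wrist","wr_end"); e=cap("side"); f=cap("scene")
X=px(e,[550,156,85]).astype(int);Y=px(f,[550,156,85]).astype(int)
cr=lambda d,c:cv2.resize(d["img"][:,:,::-1][c[1]-60:c[1]+60,c[0]-50:c[0]+50],None,fx=4,fy=4,interpolation=cv2.INTER_CUBIC)
cv2.imwrite("pics/end2.png",np.hstack([cr(e,X),cr(f,Y)]))
E
```

```text
t 20.475 p [551.1329 158.0581 254.3983] x [ 0.0001  0.0006 -1.    ] jaw -112.34 w 46.01507460012597 F [-0.7613  1.0324 -1.3661] T [ 0.0109  0.1788 -0.0018]
```

View pics/end2.png

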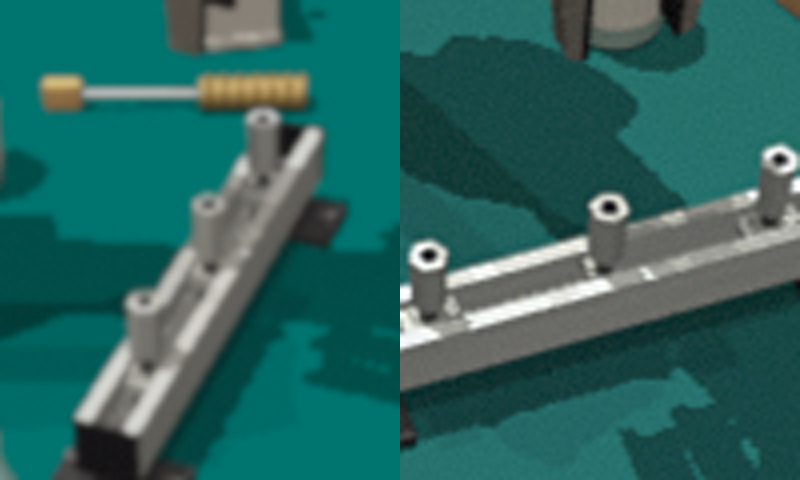

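View pics/wr_end.png

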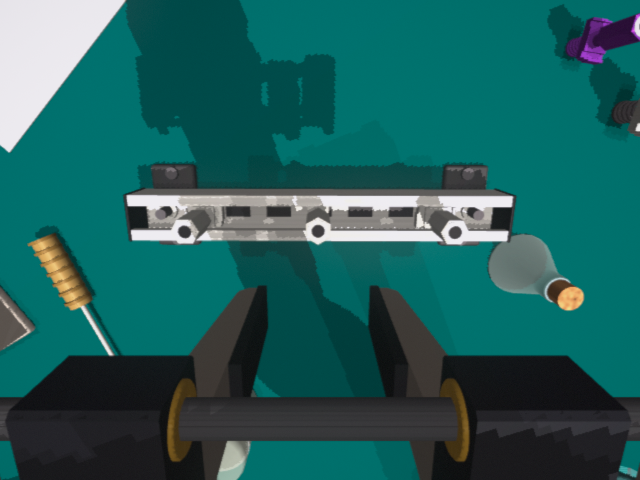

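The new holder at (318,231) stands in line with the fitted ones at (185,231) and (455,232), at the same height, midway between them and upright. I'm handing in.

```bash
python3 -c "
from workcell import robot
print(robot.close_job())"
```

```text
the job is handed in; nothing more can be done
None
```

The loose rod holder is fitted in the rail slot, midway between the two fitted holders, locked and upright. I handed the job in at about 20.5 s; no verdict is reported.

**What I did:** I took the smaller grey holder from the block and lowered its nut lengthwise through the slot. I pressed to about 18 N spring force (17 N measured plus the holder's weight), turned it 90° clockwise, let the spring lift it, and released.

**Checks that agreed:**
- **Caught:** while still gripped, a light tug of about 5–6 N moved it only 0.2 mm.
- **Placed and square:** the final pictures show it at the same height as the fitted holders and in line with them. It is about 1.5 mm off the exact middle along the rail.
- **Other things:** I saw no sign that anything else moved. I did not check each item one by one at the end.

**Disagreements:**
- The wrist camera was about 0.7 mm off sideways, so I corrected the target for it.
- Under load the arm drifted by about 1 mm, with up to 6 N of side force (about 20 N in total). I steered it back during the turn to within about 0.5 mm of the channel's centre.

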